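# Clear the worn wheel and hold the stock box's sprung shutter half open

### The job

A worn suitcase wheel has been left lying on the closed shutter of the stock box: take it off and drop it into the cardboard reject box before opening the shutter. Then slide the sprung shutter to half of its travel, so that only the first of the two compartments is open, and finish while still holding it there against its spring, without letting go; leave the other things on the bench where they are.

Things in the scene. Friction and masses are not known exactly. Their poses are not given: they have to be found in the camera images.
- stock_box: Fixed grey steel box, 130 (its x) x 280 (its y) x 90 mm high, on either side of the bench, turned up to 23 degrees. Origin: centre of its underside; z up. A shutter plate slides along its y on top, between low rails (x = +-58 mm, 8 mm wide, tops at z = 98 mm), over an opening from y = -135 to -35 mm; the rest of the top is a fixed deck. A 28 mm spring drum sticks out of the -y end.
- divider (a point): Top of the 8 mm wall that parts the opening into two compartments of new wheels, at box y = -85 mm; the first compartment is on its -y side. At half travel the shutter's -y edge is above it. Fixed to the box.
- half_mark (a point): Middle between two thin white lines across the rails, at box y = +35 mm: at half travel the middle of the handle is level with them (same box y). Fixed to the box, z = 98 mm.
- shutter (a joint): Shutter travel towards box +y, in m: 0 shut, 0.100 fully open, 0.050 half. A spring pulls it shut: 3.2 N when shut, rising 0.8 N per 10 mm to 7.2 N at half and 11.2 N at full, plus 0.5 N friction; it snaps shut if let go. Aluminium plate, 104 mm wide (x), top at z = 95 mm, covering box y = -137 to -5 mm when shut.
- handle (a point): Middle of the shutter's handle: an upright black plastic bar on the plate, 60 mm wide (box x), 10 mm thick (box y), 35 mm high, from z = 95 to 130 mm above the bench. Shut, it is at box x = 0, y = -15 mm; it moves with the shutter. Axes as the box's. It can be pinched from above across its 10 mm or pushed on its -y face.
- wheel: The worn suitcase wheel: loose black rubber disc with grey hub, 46 mm diameter, 22 mm thick, about 60 g, lying flat on the shut shutter plate near box y = -92 mm (the handle stands 70 to 85 mm from the wheel's middle towards box +y; grip the wheel across the box's x). Origin: centre of its underside at the start; z is its axis.
- wheel_center (a point): The middle of the worn wheel.
- reject_box: Fixed open cardboard reject box, 200 (its x) x 150 (its y) x 90 mm high outside, walls and floor 5 mm, empty. Origin: centre of its underside; z up. On the other side of the bench from the stock box.
- rubber_disc: Bystander: loose black rubber disc, 80 mm diameter, 22 mm high, lying beyond the work. Origin: centre of its underside.
- screwdriver: Bystander: screwdriver, 180 mm long, lying beyond the work. Origin: under its middle, handle to its -x.
- calculator: Bystander: pocket calculator 150 x 85 x 16 mm, at the left of the bench. Origin: centre of its underside.
- ledger: Bystander: blue cloth-bound book 210 x 150 x 14 mm, at the right of the bench. Origin: centre of its underside.

How it is judged:
By the outcome, as a careful person would: the job done as asked, in the order asked, and still so for the second after the job is handed in, while the arm keeps its last pose, push and grip.
It also fails if it takes over 48 s, if anything falls off the work surface, if the arm or the gripper's body presses on something with over 40 N, if the wrist force passes 120 N, or if a joint passes its speed limit or range.

### The arm

A 6-joint arm with a two-finger parallel gripper is mounted at the origin on the work surface. World frame = base frame: x ahead of the robot, y to its left, z up, the work surface at z = 0. Lengths are in m, angles in rad, forces in N, time in s.
With the tool pointing down it reaches from about 0.3 to 0.95 m from the base axis. Payload 3.1 kg.
Tool frame: the origin (TCP) lies between the finger pads; the fingertips stand 14 mm ahead of it and the grasp point (between the pads) lies 5 mm behind it (tips_ahead is the distance from the TCP to the fingertips, in m); z points along the fingers, y is the line along which they close (so a half turn about z gives the same grasp; the last joint's range is limited). The gripper opens to 85 mm and grips with 20 to 120 N. Pads are 22 mm wide; open, the fingers measure 114 mm over their backs; the gripper's body (76 mm by 85 mm) begins 54 mm behind the grasp point. The pads swing forward as they close: fully open they stand 13 mm farther back than shut.
Start: joints at [1.18, 0.308, 1.634, -0, 1.2, -0.07], TCP at [0.197, 0.593, 0.245] pointing down, gripper open.
Joint ranges: [-3.06, 3.06], [-0.79, 1.96], [0.05, 2.63], [-1.19, 4.34], [0.05, 2.64], [-2.94, 2.94]. Speed limits (rad/s): [2.79, 2.79, 3.14, 3.14, 3.14, 3.14].

### API

Orientations are given as a unit quaternion [w, x, y, z].
In Python, from plant import get_obs, camera, get_calibration, close_job, recognise, spot_point, tips_ahead gives the robot as it stands.
- The arm moves only by the tool carry_out, never from a script. Its argument "targets" is a list that holds one entry, the list of rows, each a list of 7 numbers: the opening in per cent of the stroke, from 0 (shut) to 100 (fully open), then the shift along the world's x, y, z in cm, then the turn, a rotation vector about the world's x, y, z in degrees. In form: [[[gripper, tx, ty, tz, ax, ay, az], ...]]. A call has exactly 10 rows; each row is the pose to reach, as a shift and turn from the pose commanded when the call began; what a row does not reach only later rows make up. A row lasts 1/10 s, in which the tool goes at most 50 mm and 8.59 degrees, less where a joint would pass 70% of its speed; a pose out of reach is approached as far as the arm can. A call with a gripper value outside its range is refused whole. The fingers move at their own pace and stop on an object; "force" is the grip in N (left out, the last holds). Time passes only in rows, so rows that repeat a pose let the fingers close, or fill a call up. It gives the time, the measured TCP pose, the force, the opening and the grip force at its end, in the units of the state.
- get_obs(): the state, without advancing time (a new reading comes with each control period).
- camera(name): name is "scene" or "top" or "wrist"; returns (picture, depth): 400x640x3 uint8, blue, green, red; 400x640 float32, m along the optical axis (not along the pixel's ray), 0 where there is no reading.
- get_calibration(name): a dict with "mtx" (3x3 intrinsics, pixels), "R" (3x3) and "t" (3): a world point X has camera coordinates R X + t. Camera axes: x right, y down, z forward; pixel columns grow to the right and rows downward; lengths in m; the calibration is good to about 2 mm. A picture is of the moment at which its call begins: read the wrist's pose just before it. get_calibration takes no time and is no camera call; for the wrist camera it gives the pose at the moment of the call.
- close_job(): hands the job in; it is judged then, once.
Trained networks look in the newest picture that a camera, given by its name, has taken for a name from the list of things; names that differ only in an ending like _2 or _b are one class to them, and where a whole thing is asked for, a point or a joint stands for the part that bears it (a point fixed in the world has none). Each returns a list of dicts, best first, with "confidence" (0 to 1); they miss things now and then, are a little off and sometimes report something else, mostly with a low value. They report only what shows in the picture. A call takes as long as a camera call.
- recognise(camera, thing): "pixel" ([column, row] in pixels, amid what is visible of it).
- spot_point(camera, thing): "pixel" ([column, row] in pixels: a listed point, or the origin of a listed thing).
The state is a dict: "time_s": time; "joint_pos": joint angles; "joint_velocities": joint speeds; "effort": joint torques, N m; "tcp_pos": TCP position; "ee_rot": TCP orientation; "wrist_force": force on the tool from outside, world axes, zero at the start; "wrist_torque": the same for the moment, N m; "finger_gap": opening from 0.0 (shut) to 1.0 (fully open); "gripper_force": force on a finger pad.
Only numpy, scipy, OpenCV 4.12 (cv2) and the standard library are available. Lean on these libraries where they do the work, as an engineer would, in place of code of your own. Each camera call takes 0.05 s, during which the arm holds its last target. There are 200 camera calls.

## Working session

There is one attempt and no reset: what is moved stays moved. The work goes in short steps, Python scripts to look and compute and a tool call to move; the robot and the scene stay as the last step left them, time stands still between calls to the robot, and variables do not carry over. Pictures are saved under pics/ and viewed, at most 10 in all, crops included, and the job is handed in when it is done.

Besides the shell and the picture viewer there is one more tool, called in YAML: its name, and indented under it one key for each argument. carry_out: Moves the arm, as the interface text tells. Its arguments: {"type":"object","properties":{"targets":{"type":"array","items":{"type":"array","items":{"type":"array","items":{"type":"number"}}}},"force":{"type":"number"}},"required":["targets"]}

```bash
mkdir -p pics
cat > h.py <<'E'
import numpy as np, cv2
from plant import *
def ray(cam,px,z):
    c=get_calibration(cam);R=np.array(c["R"]);t=np.array(c["t"]);K=np.array(c["mtx"])
    d=R.T@np.linalg.solve(K,[px[0],px[1],1.]);o=-R.T@t
    return o+d*(z-o[2])/d[2]
def cloud(cam,dep):
    c=get_calibration(cam);R=np.array(c["R"]);t=np.array(c["t"]);K=np.array(c["mtx"])
    v,u=np.mgrid[:400,:640];p=np.stack([(u-K[0,2])/K[0,0]*dep,(v-K[1,2])/K[1,1]*dep,dep],-1)
    return (p-t)@R
E
python3 - <<'E'
from h import *
o=get_obs();print(o)
im,d=camera("top");cv2.imwrite("pics/top.png",im);np.save("top.npy",d)
for n,z in [("handle",.1125),("half_mark",.098),("divider",.09),("wheel_center",.106),("wheel",.095),("reject_box",0),("stock_box",0)]:
    for r in spot_point("top",n)[:2]: print(n,r["confidence"],r["pixel"],ray("top",r["pixel"],z).round(4))
P=cloud("top",d)
m=(d>0)&(P[...,2]>.085)&(P[...,2]<.1)
n,l,s,c=cv2.connectedComponentsWithStats(m.astype(np.uint8))
for i in range(1,n):
    if s[i,4]>150:
        q=P[l==i][:,:2].astype(np.float32);print(s[i],cv2.minAreaRect(q),np.median(P[l==i][:,2]))
E
```

```text
{'time_s': 0.0, 'joint_pos': array([ 1.18028946e+00,  3.09008430e-01,  1.63516858e+00, -5.40019035e-06,
        1.19969851e+00, -6.97285985e-02]), 'joint_velocities': array([-0.00065634,  0.00069945, -0.00027872,  0.0014105 ,  0.00106796,
       -0.00197127]), 'effort': array([ 1.34416969e-03, -4.15247226e+01, -2.76671040e+01, -3.34651577e-05,
        1.01685713e-02,  1.06405568e-05]), 'tcp_pos': array([0.19681273, 0.59238186, 0.24405346]), 'ee_rot': array([-2.57903914e-04,  1.59701284e-01,  9.87164726e-01, -1.11192177e-03]), 'wrist_force': array([ 0.27535132, -0.23763136, -0.39387583]), 'wrist_torque': array([-0.02675113, -0.033566  , -0.01930438]), 'gripper_force': 0.0, 'finger_gap': 1.000401159525771}
handle 0.89 [274.2, 221.4] [0.5435 0.192  0.1125]
half_mark 0.63 [262.2, 220.1] [0.5496 0.2383 0.098 ]
divider 0.89 [291.6, 224.3] [0.5341 0.1316 0.09  ]
wheel_center 0.59 [294.7, 224.0] [0.5341 0.1186 0.106 ]
wheel 0.44 [293.0, 224.5] [0.533 0.126 0.095]
reject_box 0.88 [389.1, 230.9] [ 0.5118 -0.2377  0.    ]
reject_box 0.63 [319.1, 167.1] [0.7669 0.0339 0.    ]
stock_box 0.8 [272.3, 221.9] [0.5497 0.2173 0.    ]
[ 229  202   87   42 2387] ((0.5419524312019348, 0.2008478343486786), (0.30794766545295715, 0.13023482263088226), 84.24020385742188) 0.09199348165283969
[623 242  17  75 240] ((0.33327287435531616, -1.0839356184005737), (0.2595835328102112, 0.01253131777048111), 5.947897434234619) 0.09189331426987887
```

View pics/top.png

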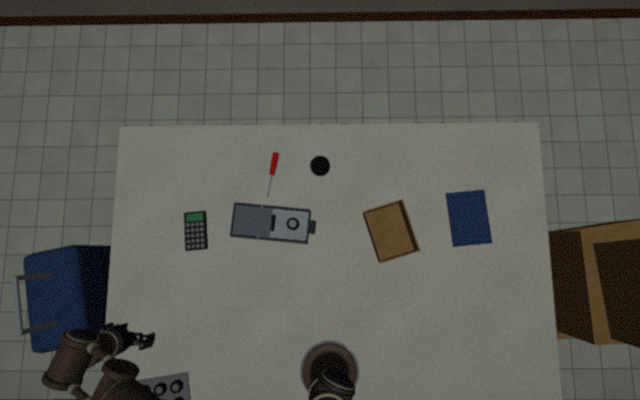

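The picture shows the stock box at left, (271,222), with its drum (-y end) to the right at (312,227) and the wheel at (293,224) on the plate. The reject box is at (390,231). The box yaw is about -6°. I'll move above the wheel and look from near.

carry_out:
  targets:
    - [[82, 2, -2.7, 0.5, 0, 0, -5], [82, 4, -5.6, 1, 0, 0, -11], [82, 7, -9.8, 1.5, 0, 0, -18], [82, 10, -14, 2, 0, 0, -25], [82, 13, -18.2, 3, 0, 0, -32], [82, 16, -22.4, 4, 0, 0, -39], [82, 19, -26.6, 4, 0, 0, -46], [82, 22, -30.8, 4, 0, 0, -53], [82, 25, -35, 4, 0, 0, -60], [82, 28, -39.2, 4, 0, 0, -66]]
  force: 40

```text
time_s: 1.4
tcp_pos: [0.4693, 0.2117, 0.2858]
ee_rot: [0.0, 0.673, 0.739, 0.001]
wrist_force: [1.2, 0.3, 0.5]
finger_gap: 0.824
gripper_force: 0.0
```

carry_out:
  targets:
    - [[82, 2, -2.8, 0, 0, 0, -5], [82, 4, -5.6, 0, 0, 0, -8], [82, 5.2, -7.3, 0, 0, 0, -10], [82, 5.8, -8.1, 0, 0, 0, -11.6], [82, 5.8, -8.1, 0, 0, 0, -11.6], [82, 5.8, -8.1, 0, 0, 0, -11.6], [82, 5.8, -8.1, 0, 0, 0, -11.6], [82, 5.8, -8.1, 0, 0, 0, -11.6], [82, 5.8, -8.1, 0, 0, 0, -11.6], [82, 5.8, -8.1, 0, 0, 0, -11.6]]

```text
time_s: 2.4
tcp_pos: [0.5261, 0.133, 0.2853]
ee_rot: [-0.0, 0.743, 0.67, 0.0]
wrist_force: [0.1, 0.1, 0.4]
finger_gap: 0.812
gripper_force: 0.0
```

View pics/w1.png

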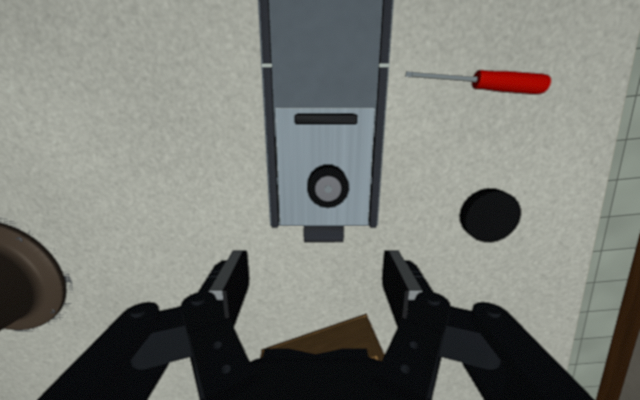

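The wrist view shows the wheel at (328,186), slightly right of the box's centre line, the handle at (325,118), and the white half marks at row 66. Depth puts the wheel at (0.539, 0.128) with its top at 0.117, and the handle at (0.5426, 0.198). The handle stands 70.6 mm from the wheel, which agrees with the given range. Next I'll descend and grip.

carry_out:
  targets:
    - [[72, 0.7, -0.3, -1.5, 0, 0, 0], [72, 1.3, -0.5, -4.5, 0, 0, 0], [72, 1.3, -0.5, -7.5, 0, 0, 0], [72, 1.3, -0.5, -10.5, 0, 0, 0], [72, 1.3, -0.5, -13, 0, 0, 0], [72, 1.3, -0.5, -15, 0, 0, 0], [72, 1.3, -0.5, -16.4, 0, 0, 0], [72, 1.3, -0.5, -17.1, 0, 0, 0], [72, 1.3, -0.5, -17.3, 0, 0, 0], [72, 1.3, -0.5, -17.3, 0, 0, 0]]

```text
time_s: 3.75
tcp_pos: [0.5398, 0.1275, 0.1126]
ee_rot: [0.0, 0.743, 0.669, 0.0]
wrist_force: [0.4, 0.0, -0.3]
finger_gap: 0.717
gripper_force: 0.0
```

carry_out:
  targets:
    - [[40, 0, 0, 0, 0, 0, 0], [40, 0, 0, 0, 0, 0, 0], [40, 0, 0, 0, 0, 0, 0], [40, 0, 0, 0, 0, 0, 0], [40, 0, 0, 0, 0, 0, 0], [40, 0, 0, 0, 0, 0, 0], [40, 0, 0, 0, 0, 0, 0], [40, 0, 0, 0, 0, 0, 0], [40, 0, 0, 0, 0, 0, 0], [40, 0, 0, 0, 0, 0, 0]]
  force: 40

```text
time_s: 4.75
tcp_pos: [0.5404, 0.1276, 0.1137]
ee_rot: [0.001, 0.743, 0.669, 0.001]
wrist_force: [-1.1, 0.2, 5.3]
finger_gap: 0.521
gripper_force: 41.2
```

carry_out:
  targets:
    - [[40, 0, 0, 1, 0, 0, 0], [40, 0, 0, 3, 0, 0, 0], [40, 0, 0, 6, 0, 0, 0], [40, 0, 0, 9, 0, 0, 0], [40, 0, -1.5, 11, 0, 0, 0], [40, -0.3, -4, 12, 0, 0, 0], [40, -0.6, -8, 12, 0, 0, 0], [40, -0.9, -12, 12, 0, 0, 0], [40, -1.2, -16, 12, 0, 0, 0], [40, -1.5, -20, 12, 0, 0, 0]]

```text
time_s: 5.75
tcp_pos: [0.5236, -0.0738, 0.2324]
ee_rot: [-0.0, 0.743, 0.669, -0.0]
wrist_force: [0.4, -0.6, 0.5]
finger_gap: 0.515
gripper_force: 40.9
```

carry_out:
  targets:
    - [[40, -0.3, -4, 0, 0, 0, 0], [40, -0.6, -8, 0, 0, 0, 0], [40, -0.9, -12, 0, 0, 0, 0], [40, -1.2, -15, 0, 0, 0, 0], [40, -1.3, -16.5, 0, 0, 0, 0], [40, -1.3, -16.5, 0, 0, 0, 0], [40, -1.3, -16.5, 0, 0, 0, 0], [40, -1.3, -16.5, 0, 0, 0, 0], [40, -1.3, -16.5, 0, 0, 0, 0], [40, -1.3, -16.5, 0, 0, 0, 0]]

```text
time_s: 6.75
tcp_pos: [0.5115, -0.2364, 0.2323]
ee_rot: [-0.0, 0.742, 0.67, 0.0]
wrist_force: [1.2, -0.4, -0.4]
finger_gap: 0.521
gripper_force: 40.9
```

Run:
```python
from h import *
o=get_obs();print(o["time_s"],o["tcp_pos"],o["finger_gap"],o["gripper_force"])
im,d=camera("scene");cv2.imwrite("pics/s1.png",im)
r=spot_point("scene","reject_box")[0];print(r,ray("scene",r["pixel"],0))
for cam in ["scene","top"]:
  if cam=="top": im,d=camera(cam)
  P=cloud(cam,d);m=(d>0)&(P[...,2]>.075)&(P[...,2]<.1)&(P[...,1]<-.08)&(P[...,1]>-.4)&(P[...,0]>.3)&(P[...,0]<.7)
  print(cam,m.sum(),cv2.minAreaRect(P[m][:,:2].astype(np.float32)))
```

```text
6.75 [ 0.51151597 -0.2364205   0.2323004 ] 0.5211800006280747 40.91996669769287
{'pixel': [278.9, 162.0], 'confidence': 0.81} [ 0.51632484 -0.2227079   0.        ]
scene 528 ((0.5134693384170532, -0.23221874237060547), (0.20516720414161682, 0.15173271298408508), 17.126991271972656)
top 218 ((0.5116646885871887, -0.232768714427948), (0.1999419778585434, 0.15108075737953186), 17.084917068481445)
```

View pics/s1.png

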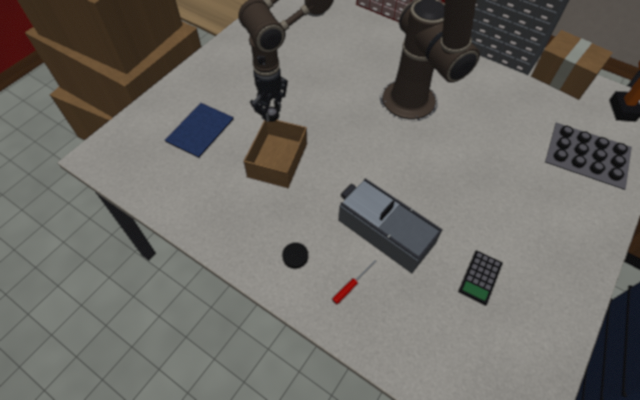

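The scene shows the gripper holding the wheel above the reject box at (276,150), with the plate clear of it. The box centre is (0.512, -0.2325). I'll lower the wheel into the box, release it and rise.

carry_out:
  targets:
    - [[40, 0, 0.4, -3, 0, 0, 0], [40, 0, 0.4, -7, 0, 0, 0], [40, 0, 0.4, -11, 0, 0, 0], [40, 0, 0.4, -13.5, 0, 0, 0], [40, 0, 0.4, -15, 0, 0, 0], [40, 0, 0.4, -15.5, 0, 0, 0], [40, 0, 0.4, -15.5, 0, 0, 0], [75, 0, 0.4, -15.5, 0, 0, 0], [75, 0, 0.4, -15.5, 0, 0, 0], [75, 0, 0.4, -15.5, 0, 0, 0]]

```text
time_s: 7.9
tcp_pos: [0.5124, -0.2342, 0.0788]
ee_rot: [0.001, 0.743, 0.669, 0.0]
wrist_force: [-0.5, 0.1, 0.2]
finger_gap: 0.751
gripper_force: 0.0
```

carry_out:
  targets:
    - [[75, 0, 0, 0, 0, 0, 0], [75, 0, 0, 0, 0, 0, 0], [75, 0, 0, 1, 0, 0, 0], [75, 0, 0, 4, 0, 0, 0], [75, 0, 0, 8, 0, 0, 0], [75, 0, 0, 12, 0, 0, 0], [75, 0, 0, 16, 0, 0, 0], [75, 0, 0, 18, 0, 0, 0], [75, 0, 0, 18, 0, 0, 0], [75, 0, 0, 18, 0, 0, 0]]

```text
time_s: 8.9
tcp_pos: [0.5112, -0.2335, 0.2578]
ee_rot: [0.0, 0.743, 0.669, 0.0]
wrist_force: [0.7, -0.4, -0.7]
finger_gap: 0.751
gripper_force: 0.0
```

Run:
```python
from h import *
o=get_obs();print(o["time_s"],o["tcp_pos"],o["finger_gap"],o["gripper_force"])
im,d=camera("wrist");cv2.imwrite("pics/w2.png",im)
for r in spot_point("wrist","wheel_center"):print(r,ray("wrist",r["pixel"],.016))
```

```text
8.9 [ 0.51124192 -0.233498    0.25778219] 0.7506421217167895 0.0
{'pixel': [317.5, 169.7], 'confidence': 0.77} [ 0.51213916 -0.23199323  0.016     ]
```

View pics/w2.png

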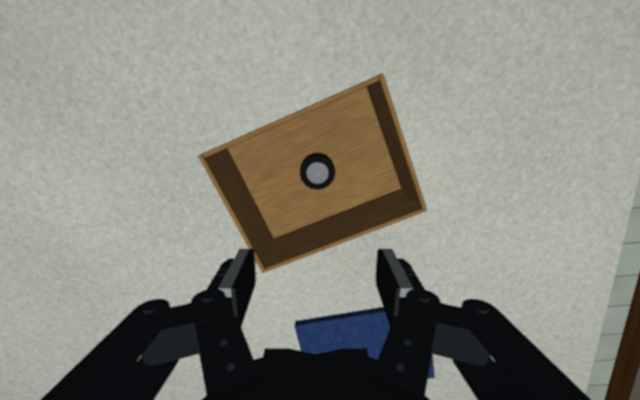

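The wheel lies in the reject box at (317,171) in the picture. Next I'll go above the handle with a +90° turn.

carry_out:
  targets:
    - [[60, 0.2, 2.5, 0, 0, 0, 4], [60, 0.4, 6, 0, 0, 0, 10], [60, 0.7, 10, 0, 0, 0, 17], [60, 1, 14, 0, 0, 0, 24], [60, 1.3, 18, 0, 0, 0, 31], [60, 1.6, 22, 0, 0, 0, 38], [60, 1.9, 26, 0, 0, 0, 45], [60, 2.2, 30, 0, 0, 0, 52], [60, 2.5, 34, 0, 0, 0, 59], [60, 2.8, 38, 0, 0, 0, 66]]

```text
time_s: 10.0
tcp_pos: [0.5379, 0.1478, 0.2549]
ee_rot: [-0.002, 0.256, 0.967, -0.001]
wrist_force: [0.5, -0.5, 0.3]
finger_gap: 0.6
gripper_force: 0.0
```

carry_out:
  targets:
    - [[60, 0.2, 2.8, 0, 0, 0, 7], [60, 0.3, 4.5, 0, 0, 0, 14], [60, 0.3, 5.2, 0, 0, 0, 20], [60, 0.3, 5.2, 0, 0, 0, 24], [60, 0.3, 5.2, 0, 0, 0, 24], [60, 0.3, 5.2, 0, 0, 0, 24], [60, 0.3, 5.2, 0, 0, 0, 24], [60, 0.3, 5.2, 0, 0, 0, 24], [60, 0.3, 5.2, 0, 0, 0, 24], [60, 0.3, 5.2, 0, 0, 0, 24]]

```text
time_s: 11.0
tcp_pos: [0.5424, 0.1983, 0.2574]
ee_rot: [0.0, 0.052, 0.999, 0.0]
wrist_force: [0.2, -0.3, 0.7]
finger_gap: 0.596
gripper_force: 0.0
```

Run:
```python
from h import *
o=get_obs();q=o["ee_rot"];print(o["time_s"],o["tcp_pos"],q,np.degrees(np.arctan2(2*q[2]**2-1,2*q[1]*q[2])),o["finger_gap"])
im,d=camera("wrist");cv2.imwrite("pics/w3.png",im)
P=cloud("wrist",d)
for a,b in [(.124,.137),(.08,.1)]:
  m=((d>0)&(P[...,2]>a)&(P[...,2]<b)&(P[...,1]>.04)).astype(np.uint8)
  n,l,s,c=cv2.connectedComponentsWithStats(m)
  for i in range(1,n):
    if s[i,4]>150:
        Q=P[l==i];print(a,s[i],cv2.minAreaRect(Q[:,:2].astype(np.float32)),np.median(Q[:,2]))
for n,z in [("handle",.1125),("half_mark",.098)]:
    for r in spot_point("wrist",n)[:2]: print(n,r["confidence"],r["pixel"],ray("wrist",r["pixel"],z).round(4))
```

```text
11.0 [0.54235529 0.198277   0.25736603] [7.15116916e-05 5.24428055e-02 9.98623926e-01 3.75624549e-05] 83.98773908234115 0.5963956765958808
0.124 [311 163  11  63 677] ((0.5416890978813171, 0.19935867190361023), (0.009577817283570766, 0.05880047380924225), 83.94879913330078) 0.12984275527190003
0.08 [  173   121   305   123 32826] ((0.5415937304496765, 0.20133882761001587), (0.30760762095451355, 0.12814027070999146), 84.10920715332031) 0.0939305605093152
handle 0.67 [313.4, 189.6] [0.5406 0.1969 0.1125]
half_mark 0.64 [364.3, 187.4] [0.5477 0.2485 0.098 ]
```

View pics/w3.png

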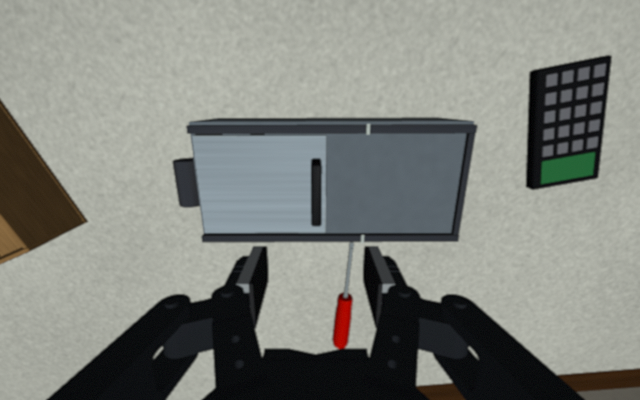

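The handle is at (316,192) and the half-mark lines are at columns 362–368. The gripper is aligned with the handle and centred on it, so I'll descend and pinch.

carry_out:
  targets:
    - [[45, 0, 0, -2, 0, 0, 0], [45, 0, 0.1, -5, 0, 0, 0], [45, 0, 0.1, -8, 0, 0, 0], [45, 0, 0.1, -10.5, 0, 0, 0], [45, 0, 0.1, -12.5, 0, 0, 0], [45, 0, 0.1, -13.5, 0, 0, 0], [45, 0, 0.1, -13.9, 0, 0, 0], [45, 0, 0.1, -13.9, 0, 0, 0], [45, 0, 0.1, -13.9, 0, 0, 0], [45, 0, 0.1, -13.9, 0, 0, 0]]

```text
time_s: 12.15
tcp_pos: [0.5434, 0.1997, 0.1197]
ee_rot: [0.001, 0.052, 0.999, 0.0]
wrist_force: [-0.1, -0.5, -0.4]
finger_gap: 0.45
gripper_force: 0.0
```

carry_out:
  targets:
    - [[0, 0, 0, 0, 0, 0, 0], [0, 0, 0, 0, 0, 0, 0], [0, 0, 0, 0, 0, 0, 0], [0, 0, 0, 0, 0, 0, 0], [0, 0, 0, 0, 0, 0, 0], [0, 0, 0, 0, 0, 0, 0], [0, 0, 0, 0, 0, 0, 0], [0, 0, 0, 0, 0, 0, 0], [0, 0, 0, 0, 0, 0, 0], [0, 0, 0, 0, 0, 0, 0]]
  force: 80

```text
time_s: 13.15
tcp_pos: [0.5427, 0.199, 0.1192]
ee_rot: [0.0, 0.052, 0.999, -0.0]
wrist_force: [-1.8, -3.3, 5.9]
finger_gap: 0.101
gripper_force: 78.9
```

Gripped (gap 0.101 is about 9 mm). Now I'll slide it 50 mm along box +y.

carry_out:
  targets:
    - [[0, 0.05, 0.5, 0, 0, 0, 0], [0, 0.13, 1.2, 0, 0, 0, 0], [0, 0.21, 2.0, 0, 0, 0, 0], [0, 0.29, 2.8, 0, 0, 0, 0], [0, 0.37, 3.6, 0, 0, 0, 0], [0, 0.44, 4.3, 0, 0, 0, 0], [0, 0.5, 4.8, 0, 0, 0, 0], [0, 0.52, 4.97, 0, 0, 0, 0], [0, 0.52, 4.97, 0, 0, 0, 0], [0, 0.52, 4.97, 0, 0, 0, 0]]

```text
time_s: 14.15
tcp_pos: [0.5476, 0.2475, 0.1192]
ee_rot: [-0.0, 0.052, 0.999, -0.002]
wrist_force: [-1.6, -5.8, 6.8]
finger_gap: 0.101
gripper_force: 79.2
```

Run:
```python
from h import *
o=get_obs();print(o["time_s"],o["tcp_pos"],o["wrist_force"],o["finger_gap"],o["gripper_force"])
ims=[]
im,d=camera("wrist")
for n,z in [("handle",.1125),("half_mark",.098),("divider",.09)]:
    for r in spot_point("wrist",n)[:2]: print(n,r["confidence"],r["pixel"],ray("wrist",r["pixel"],z).round(4))
np.save("w4.npy",d)
cv2.imwrite("pics/w4.png",im)
```

```text
14.15 [0.54764881 0.24749902 0.11916439] [-1.57229397 -5.75013985  6.80495249] 0.1011354865861635 79.2274010181427
handle 0.82 [312.8, 264.6] [0.5472 0.2462 0.1125]
half_mark 0.79 [318.1, 255.6] [0.5502 0.2488 0.098 ]
divider 0.66 [117.7, 242.6] [0.5338 0.1299 0.09  ]
```

View pics/w4.png

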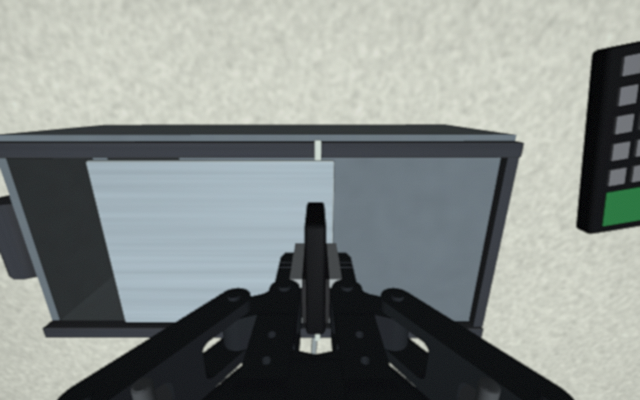

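The first compartment is open at the left. The handle (316,265) is nearly level with the marks (318,150) and (315,345). I'll measure the residual along box y from the marks and the plate edge.

Run:
```python
from h import *
im=cv2.imread("pics/w4.png").astype(int);g=im.sum(2)/3
u=np.array([.103,.9947])
by=lambda px,z:1e3*(ray("wrist",px,z)[:2]@u)
for r in (145,150,155):
    c=np.arange(305,332);w=np.clip(g[r,305:332]-110,0,None);x=(w*c).sum()/w.sum();print("mark",r,x,by([x,r],.098))
for r in (340,345,350):
    c=np.arange(305,328);w=np.clip(g[r,305:328]-130,0,None);x=(w*c).sum()/max(w.sum(),1);print("markB",r,x,g[r,305:328].astype(int),by([x,r],.098))
for r in (170,185,220,240):
    e=np.abs(np.diff(g[r]));a=80+e[80:150].argmax()+.5;b=325+e[325:345].argmax()+.5;print("plate",r,a,b,by([a,r],.095),by([b,r],.095))
d=np.load("w4.npy");P=cloud("wrist",d);m=(P[...,2]>.125)&(P[...,2]<.135)&(d>0);m[:200]=0;m[245:]=0;m[:,:290]=0;m[:,345:]=0
print("handle",1e3*np.percentile(P[m][:,:2]@u,[2,50,98]),m.sum())
r=215;h=np.where(g[r]<60)[0];h=h[(h>295)&(h<340)];print(h.min(),h.max(),by([h.min(),r],.13),by([h.max()+1,r],.13))
```

```text
mark 145 317.4906868451688 303.6045658216965
mark 150 317.489098408957 303.6120673142988
mark 155 317.40461725394897 303.5770142259765
markB 340 316.8723502304147 [201 200 200 199 195 185 159 143 149 162 177 188 198 206 209 208 206 207
 206 207 207 208 208] 303.6144678117882
markB 345 316.98756837394325 [202 201 200 201 198 179 151 142 150 151 147 151 177 204 213 210 206 203
 205 206 208 209 210] 303.69933164118373
markB 350 316.4652621018309 [202 204 205 205 201 182 152 145 151 150 150 167 196 205 205 205 203 201
 198 200 200 197 189] 303.3713656634629
plate 170 87.5 333.5 180.8000518724629 312.19806670037605
plate 185 90.5 333.5 180.42566179433481 312.3661794673622
plate 220 99.5 325.5 180.63392331418038 308.272374631603
plate 240 104.5 325.5 180.67785961298463 308.418947505781
handle [297.96274106 302.4632988  307.38388197] 522
307 323 298.99812884543775 306.34585051874285
```

All the cues (handle, both plate edges, TCP travel) say it is about 1.2 mm short, so I'll nudge it.

carry_out:
  targets:
    - [[0, 0.01, 0.06, 0, 0, 0, 0], [0, 0.02, 0.12, 0, 0, 0, 0], [0, 0.02, 0.12, 0, 0, 0, 0], [0, 0.02, 0.12, 0, 0, 0, 0], [0, 0.02, 0.12, 0, 0, 0, 0], [0, 0.02, 0.12, 0, 0, 0, 0], [0, 0.02, 0.12, 0, 0, 0, 0], [0, 0.02, 0.12, 0, 0, 0, 0], [0, 0.02, 0.12, 0, 0, 0, 0], [0, 0.02, 0.12, 0, 0, 0, 0]]

```text
time_s: 15.35
tcp_pos: [0.5477, 0.2484, 0.1192]
ee_rot: [-0.0, 0.052, 0.999, -0.002]
wrist_force: [-1.9, -6.9, 7.3]
finger_gap: 0.102
gripper_force: 79.3
```

Run:
```python
from h import *
o=get_obs();print(o["time_s"],o["tcp_pos"],o["wrist_force"],o["gripper_force"])
im,d=camera("wrist");g=im.astype(int).sum(2)/3
u=np.array([.103,.9947]);by=lambda px,z:1e3*(ray("wrist",px,z)[:2]@u)
for r in (150,155):
    c=np.arange(303,330);w=np.clip(g[r,c]-110,0,None);x=(w*c).sum()/w.sum();print("mark",x,by([x,r],.098))
for r in (168,174,180,190):
    e=np.abs(np.diff(g[r]));a=80+e[80:150].argmax()+.5;b=325+e[325:345].argmax()+.5;print("plate",by([a,r],.095),by([b,r],.095))
```

```text
15.35 [0.54774494 0.24835349 0.11916519] [-1.88392972 -6.87867354  7.3289276 ] 79.28541541099548
mark 315.7831617201696 303.6992498611379
mark 315.78266178266176 303.70258586734843
plate 181.4356499800489 313.134562977707
plate 181.71670135500347 313.20061304798816
plate 181.45989794318905 313.2675304358123
plate 181.75436550382145 313.38103370053824
```

```bash
python3 -c "
from plant import close_job;print(close_job())"
```

```text
the job is handed in; nothing more can be done
None
```

The worn wheel is in the reject box, and the arm is holding the shutter at half travel (measured within about 0.5 mm) with the handle gripped against its spring; the job is handed in at about 15 s on the robot's clock.

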